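# Change the part trays on the optical measuring machine

## Robot

A 7-joint arm with a two-finger parallel gripper is mounted at the origin on the work surface. World frame = base frame: x ahead of the robot, y to its left, z up, the work surface at z = 0. Lengths are in mm, angles in rad, forces in N, time in s.
With the tool pointing down it reaches from about 425 to 950 mm from the base axis. Payload 4.7 kg.
Tool frame: the origin (TCP) lies at the very end of the fingers, on their centre line; the grasp point (between the pads) lies 19 mm behind it; z points along the fingers, y is the line along which they close (so a half turn about z gives the same grasp; the last joint's range is limited). The gripper opens to 87 mm and grips with 3 to 60 N. Pads are 19 mm wide; open, the fingers measure 117 mm over their backs; the gripper's body (75 mm by 190 mm) begins 51 mm behind the grasp point.
Start: joints at [-1.26, 0.469, -0.049, 1.532, 0.024, 1.141, -0.082], TCP at [224.937, 636.438, 222.573] pointing down, gripper open.
Joint ranges: [-2.59, 2.59], [-0.33, 1.99], [-1.39, 1.29], [0.1, 2.45], [-1.04, 4.18], [0.21, 1.99], [-2.66, 2.66]. Speed limits (rad/s): [2.57, 2.57, 3.14, 3.14, 3.14, 3.14, 3.14].

## Interface

Orientations are given as a rotation vector (axis times angle).
In Python, from workcell import ctrl, eyes, readout gives the robot as it stands (ctrl), with the cameras (eyes) and the readings (readout).
- The arm moves only by the shell command python3 jog.py [OPENING], which reads ROWS from standard input. ROWS is one flat JSON list of numbers that holds 1 to 20 rows one after another, with no inner brackets; each row has 6 numbers: dx, dy, dz in fractions of the full range, 1 being 0.5 m, then a rotation vector rx, ry, rz in fractions of the full range, 1 being pi rad; each row is the pose to reach, as a shift and turn from the pose commanded when the command began, along the tool's axes at that moment; what a row does not reach only later rows make up. A row lasts 1/8 s, in which the tool goes at most 62.5 mm and 0.188 rad, less where a joint would pass 70% of its speed; a pose out of reach is approached as far as the arm can. OPENING is the opening from 0.0 (shut) to 1.0 (fully open), set as the command begins (- or left out keeps the last). The fingers move at their own pace and stop on an object; the grip force is fixed at half the most. Time passes only in rows, so rows that do not move let the fingers close. It prints the time, the measured TCP pose, the force, the opening and the grip force at its end. No shift or turn number may pass 1 either way. Input that does not fit is refused with a message, and nothing moves.
- readout.read_state(): the state, without advancing time (a new reading comes with each control period).
- eyes.capture(name): name is "scene" or "top"; returns a dict with "image" (384x512x3 uint8, red, green, blue), "depth" (384x512 float32, mm along the optical axis (not along the pixel's ray), 0 where there is no reading), "intrinsics" (3x3 intrinsics, pixels), "distortion" ([k1, k2, p1, p2, k3] as OpenCV has them; the pictures are not rectified), "R" (3x3) and "t" (3): a world point X has camera coordinates R X + t. Camera axes: x right, y down, z forward; pixel columns grow to the right and rows downward; lengths in mm; the calibration is good to about 2 mm. A picture is of the moment at which its call begins.
- ctrl.hand_in(): hands the job in; it is judged then, once.
The state is a dict: "clock": time; "joint_pos": joint angles; "dq": joint speeds; "effort": joint torques, N m; "position": TCP position; "eef_rot": TCP orientation; "force": force on the tool from outside, world axes, zero at the start; "torque": the same for the moment, N m; "grip_width": opening from 0.0 (shut) to 1.0 (fully open); "finger_force": force on a finger pad.
Only numpy, scipy, OpenCV 4.12 (cv2) and the standard library are available. Lean on these libraries where they do the work, as an engineer would, in place of code of your own. Each camera call takes 0.05 s, during which the arm holds its last target. There are 200 camera calls.

## Task

Change trays on the measuring machine: slide the measured tray (red parts) out of the nest under the lens, carry it level to the green mat and set it down there, centred and square on the mat, then slide the waiting tray (silver parts) from the yellow mat into the nest until it is fully home against the rear stop. Let go of each tray only once it is down, keep every part standing in its tray, and do not bump the measuring head or disturb the bottle, ring gauge, caliper or indicator stand.

Things in the scene. Friction and masses are not known exactly. Their poses are not given: they have to be found in the camera images.
- machine: Optical measuring machine, fixed. Black base 460 deep (its x -190 to 270), 340 wide, 85 high; black stage above it, 250 deep (x -125 to 125), 300 wide, top at 143; black column at the back (x 150 to 270), 160 wide, 665 high. Origin: on the bench under the optical axis; x from its open front, where one works, to its back; z up.
- head: White measuring head overhanging the stage, fixed; not to be bumped. Origin on the optical axis at the housing's underside, 330 above the bench; axes as the machine. Housing x -100 to 200, 170 wide, 330 high. A home tray's grip lies under its front edge: an upright gripper meets the housing, one leaning back out of the front by 25 degrees or more clears it.
- lens (a point): Centre of the underside of the black ring light (42 radius, 25 high) round the lens (24 radius) that hangs below the head; 95 above the nest's floor. Part of the head.
- nest: Aluminium slide nest on the stage, fixed. Origin on its floor, 150 above the bench, where a home tray's origin lies; x from mouth to rear stop (stop face at x = 75), z up; a home tray has the same axes. Rails with inner faces at y = +-54, x from -75; lips over the tray's flanges (underside 8, top 12 above the floor, inner edges y = +-45.5): trays only slide in and out along x.
- nest_mouth (a point): Middle of the nest's mouth, on its floor, 105 in front of the nest's origin. Rails and lips flare outwards and upwards between here and x = -75. The floor begins at x = -120. No latch or spring: a tray slides freely.
- measured_tray: The tray in the nest at the start (within 4 of home), with the red parts. Blue plastic, body 150 long (x) x 84 wide (y) x 18 high, walls and floor 4, 2 x 3 open compartments; 5 thick flanges along the bottom of both long sides (104 over them). Orange grip at the -x end. Origin: middle of the body's underside; x from grip to body, z up. About 220 g, plus three 35 g parts.
- measured_tray_grip (a point): Orange grip of the measured tray: a bar along the tray's x, with upright flat sides: 60 long (tray x -145 to -85), 16 wide (y), 24 high (16 to 40 above the tray's underside). The point is its middle, at tray x = -115, z = 28; tray's axes. A bracket 34 wide, 38 high (x -86 to -74) joins it to the body.
- waiting_tray: The tray on the yellow mat at the start, with the silver parts. Blue plastic, body 150 long (x) x 84 wide (y) x 18 high, walls and floor 4, 2 x 3 open compartments; 5 thick flanges along the bottom of both long sides (104 over them). Orange grip at the -x end. Origin: middle of the body's underside; x from grip to body, z up. About 220 g, plus three 35 g parts.
- waiting_tray_grip (a point): Orange grip of the waiting tray: a bar along the tray's x, with upright flat sides: 60 long (tray x -145 to -85), 16 wide (y), 24 high (16 to 40 above the tray's underside). The point is its middle, at tray x = -115, z = 28; tray's axes. A bracket 34 wide, 38 high (x -86 to -74) joins it to the body.
- green_mat: Green mat for measured work, 180 (x) x 130 (y) x 2 thick, fixed to the bench. Origin: middle of its underside, z up.
- yellow_mat: Yellow mat for waiting work, the same size as the green one; the waiting tray lies on it along its x axis.
- lens_cleaner: Bystander: blue bottle, 48 diameter, 130 high. Origin under its centre.
- ring_gauge: Bystander: steel ring gauge lying flat, 60 diameter, 20 high. Origin under its centre.
- caliper: Bystander: digital caliper lying flat, 235 long along its x, 16 high. Origin under its middle.
- indicator_stand: Bystander: dial indicator on a blue magnetic base 60 x 50 x 55 with a 235 high post; the dial hangs 85 out along local -y at 200 high. Origin under the base.
- red_part0: Red turned metal part, stands upright loose on the tray's floor (4 above the tray's underside): flange 26 diameter x 7, stem 16 then 12 diameter, 42 high. Origin: centre of its underside, z up its axis.
- silver_part0: Silver turned metal part, stands upright loose on the tray's floor (4 above the tray's underside): flange 26 diameter x 7, stem 16 then 12 diameter, 42 high. Origin: centre of its underside, z up its axis.
- red_part1: Red turned metal part, stands upright loose on the tray's floor (4 above the tray's underside): flange 26 diameter x 7, stem 16 then 12 diameter, 42 high. Origin: centre of its underside, z up its axis.
- silver_part1: Silver turned metal part, stands upright loose on the tray's floor (4 above the tray's underside): flange 26 diameter x 7, stem 16 then 12 diameter, 42 high. Origin: centre of its underside, z up its axis.
- red_part2: Red turned metal part, stands upright loose on the tray's floor (4 above the tray's underside): flange 26 diameter x 7, stem 16 then 12 diameter, 42 high. Origin: centre of its underside, z up its axis.
- silver_part2: Silver turned metal part, stands upright loose on the tray's floor (4 above the tray's underside): flange 26 diameter x 7, stem 16 then 12 diameter, 42 high. Origin: centre of its underside, z up its axis.

How it is judged:
By the outcome, as a careful person would: the job done as asked, in the order asked, and still so for the second after the job is handed in, with the robot touching nothing.
It also fails if it takes over 70 s, if anything falls off the work surface, if the arm or the gripper's body presses on something with over 40 N, if the wrist force passes 120 N, or if a joint passes its speed limit or range.

## Working session

There is one attempt and no reset: what is moved stays moved. The work goes in short steps, Python scripts to look and compute and a shell command to move; the robot and the scene stay as the last step left them, time stands still between calls to the robot, and variables do not carry over. Pictures are saved under pics/ and viewed, at most 10 in all, crops included, and the job is handed in when it is done.

```bash
ls; mkdir -p pics; python3 - <<'E'
from workcell import ctrl, eyes, readout
import cv2,numpy as np
for n in("scene","top"):
    c=eyes.capture(n); cv2.imwrite(f"pics/{n}0.png",cv2.resize(c["image"][...,::-1],(800,600),interpolation=cv2.INTER_CUBIC)); np.savez(f"{n}0.npz",**c)
    print(n,c["intrinsics"],c["distortion"],-c["R"].T@c["t"],c["R"])
print(readout.read_state())
E
```

```text
jog.py
pics
workcell.py
scene [[346.82805875   0.         257.1259545 ]
 [  0.         346.82805875 192.6275955 ]
 [  0.           0.           1.        ]] [0.02657948 0.         0.         0.         0.        ] [ 829.24326956 -153.16063025 1046.61570629] [[ 0.44795485  0.89403602  0.00600436]
 [ 0.84826629 -0.42288114 -0.31877238]
 [-0.28245486  0.14788893 -0.94781228]]
top [[359.15307309   0.         253.90615868]
 [  0.         359.15307309 192.92378503]
 [  0.           0.           1.        ]] [-0.06542073  0.          0.          0.          0.        ] [ 455.86630707  -22.29067719 1315.76931768] [[-0.02848843 -0.99949946 -0.01375607]
 [-0.99321173  0.02985649 -0.11242354]
 [ 0.11277797  0.01045992 -0.99356516]]
{'clock': 0.1, 'joint_pos': array([-1.25987295,  0.46935316, -0.04858823,  1.53358974,  0.02407994,
        1.14100445, -0.08228489]), 'dq': array([-0.00129926, -0.00142056, -0.00076701, -0.00229336, -0.00015326,
        0.00165281, -0.00011622]), 'effort': array([ 8.01991901e-04, -5.09170854e+01, -8.10789177e-02, -2.36827558e+01,
       -6.14419696e-02,  3.45120009e-02,  8.66456048e-05]), 'position': array([224.79453878, 635.88543703, 221.60302858]), 'eef_rot': array([-5.31139094e-01, -3.09611071e+00,  2.75174338e-03]), 'force': array([-0.27792944, -0.39109756,  0.01135197]), 'torque': array([ 0.00274829,  0.02300465, -0.00403114]), 'finger_force': 0.0, 'grip_width': 0.9958003903344429}
```

View pics/scene0.png

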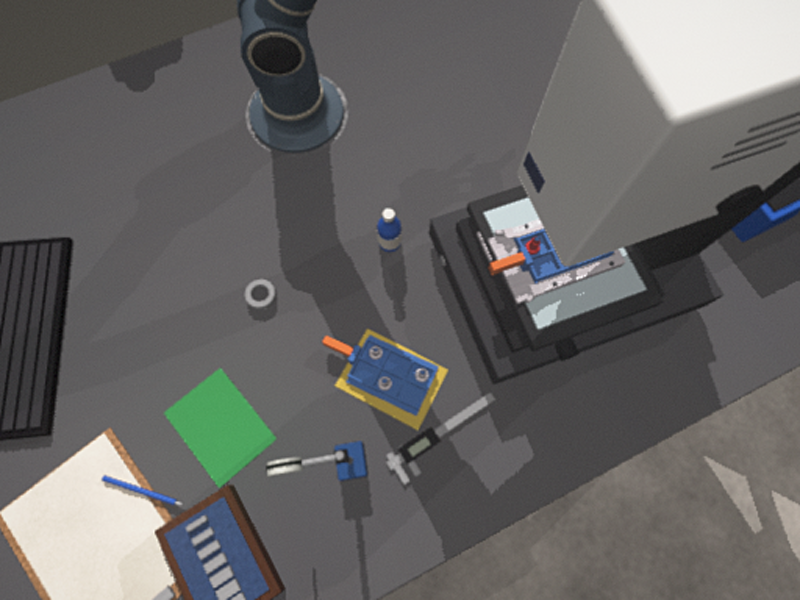

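View pics/top0.png

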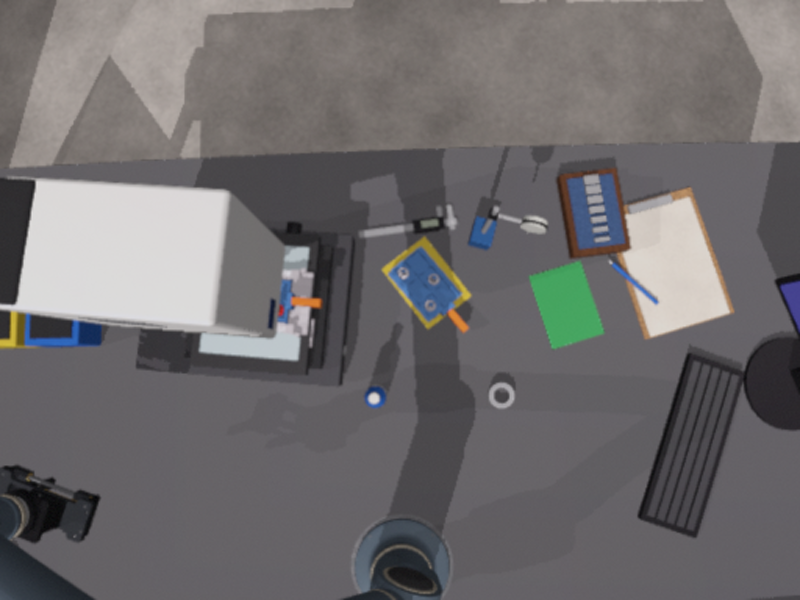

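The top view has +x up and +y left. The machine is on the left with its mouth opening right; the orange grip of the measured tray is at about (307,302). The waiting tray's grip is at (457,319), the green mat centre at (567,305). The indicator stand sits between the mats at about (482,232), its dial near (533,225). The bottle is at (375,397) and the ring at (501,395).

```bash
cat > h.py <<'E'
import cv2,numpy as np
def load(n): return dict(np.load(n))
def ray(c,uv,z):
    uv=np.asarray(uv,float).reshape(-1,1,2)
    p=cv2.undistortPoints(uv,c["intrinsics"],c["distortion"]).reshape(-1,2)
    d=np.c_[p,np.ones(len(p))]@c["R"]; o=-c["R"].T@c["t"]
    return o+d*((z-o[2])/d[:,2])[:,None]
def cloud(c):
    v,u=np.mgrid[0:384,0:512]; uv=np.c_[u.ravel(),v.ravel()].astype(float)
    p=cv2.undistortPoints(uv.reshape(-1,1,2),c["intrinsics"],c["distortion"]).reshape(-1,2)
    P=np.c_[p,np.ones(len(p))]*c["depth"].ravel()[:,None]
    return ((P-c["t"])@c["R"]).reshape(384,512,3)
def proj(c,X):
    r=cv2.Rodrigues(c["R"])[0]
    return cv2.projectPoints(np.asarray(X,float).reshape(-1,1,3),r,c["t"],c["intrinsics"],c["distortion"])[0].reshape(-1,2)
def hsv(c): return cv2.cvtColor(c["image"],cv2.COLOR_RGB2HSV)
M={"green":((50,80,40),(75,255,255)),"yellow":((20,100,60),(32,255,255)),"orange":((5,150,100),(14,255,255))}
def blobs(c,col,amin=40):
    m=cv2.inRange(hsv(c),*map(np.array,M[col]))
    n,l,s,_=cv2.connectedComponentsWithStats(m)
    return [(l==i) for i in range(1,n) if s[i,4]>=amin]
def rect(xy):
    (cx,cy),(w,h),a=cv2.minAreaRect(xy.astype(np.float32))
    if w<h: w,h,a=h,w,a+90
    return np.round([cx,cy,w,h,a],1)
E
python3 - <<'E'
from h import *
for n in("scene0.npz","top0.npz"):
    c=load(n);W=cloud(c)
    for col in M:
        for b in blobs(c,col):
            v,u=np.nonzero(b); z=W[b][:,2]
            zz=np.percentile(z,[10,50,90]).round(1)
            zp=2 if col!="orange" else (42 if zz[1]<80 else 190)
            if col=="orange":
                k=np.abs(W[b][:,2]-zp)<8; v,u=v[k],u[k]
                if k.sum()<20: print("skip",zz); continue
            print(n,col,b.sum(),u.mean().round(),v.mean().round(),zz,rect(ray(c,np.c_[u,v],zp)[:,:2]))
    for t,lo,hi in(("bottle",100,140),):
        pass
E
```

```text
scene0.npz green 2832 140.0 273.0 [-0.7  1.8  4.3] [ 584.9 -407.1  180.7  131.    15. ]
scene0.npz yellow 753 252.0 249.0 [-0.4  2.1  4.5] [647.6 -78.3 180.8 131.3  35.7]
scene0.npz orange 133 324.0 167.0 [184.7 189.6 191.7] [590.4 172.9  59.6  16.9  83. ]
scene0.npz orange 111 216.0 221.0 [35.7 41.5 43.6] [ 553.1 -145.7   56.9   16.3   38.8]
top0.npz green 1723 362.0 195.0 [-0.7  2.8  6.5] [ 587.  -407.3  181.2  131.3   14.8]
top0.npz yellow 502 274.0 177.0 [-0.9  2.9  6.8] [649.5 -78.4 182.4 133.   35.6]
top0.npz yellow 255 9.0 212.0 [ 73.3  97.  102.7] [565.8 931.1  88.1  67.3 178.8]
top0.npz orange 93 196.0 193.0 [170.  189.6 192.5] [590.1 174.4  55.1  13.9  84.7]
top0.npz orange 60 292.0 204.0 [19.7 40.8 46. ] [ 553.9 -145.3   53.6   16.5   37.6]
```

```bash
python3 - <<'E'
from h import *
for n in("scene0.npz","top0.npz"):
    c=load(n);W=cloud(c)
    ok=(c["depth"]>0)
    for nm,zl,zh,y0,y1,x0,x1 in(("head",645,675,100,700,300,900),("bottle",115,140,-50,150,300,520),("ring",12,28,-350,-150,350,500),("post",215,260,-420,-150,550,850),("dial",170,215,-450,-150,550,850),("ibase",45,65,-400,-150,600,850),("stage",135,148,80,500,350,850),("base",78,92,80,500,300,850)):
        m=ok&(W[...,2]>zl)&(W[...,2]<zh)&(W[...,1]>y0)&(W[...,1]<y1)&(W[...,0]>x0)&(W[...,0]<x1)
        if m.sum()<4: print(nm,m.sum());continue
        v,u=np.nonzero(m); P=ray(c,np.c_[u,v],np.median(W[m][:,2]))
        print(n,nm,m.sum(),np.median(W[m][:,2]).round(),rect(P[:,:2]),"x",P[:,0].min().round(),P[:,0].max().round(),"y",P[:,1].min().round(),P[:,1].max().round())
c=load("scene0.npz");im=c["image"][90:250,265:475,::-1];cv2.imwrite("pics/s1.png",cv2.resize(im,None,fx=3.75,fy=3.75,interpolation=cv2.INTER_CUBIC))
E
```

```text
scene0.npz head 8326 660.0 [635.3 241.3 191.3 140.6  62.8] x 529.0 695.0 y 172.0 358.0
scene0.npz bottle 56 129.0 [389.9  44.7  26.3  20.6 153.7] x 377.0 404.0 y 34.0 57.0
scene0.npz ring 201 19.0 [ 380.8 -241.    59.2   58.7   23.3] x 350.0 411.0 y -271.0 -209.0
scene0.npz post 200 224.0 [ 741.1 -259.4  111.6   20.2   72.9] x 719.0 761.0 y -314.0 -206.0
scene0.npz dial 198 205.0 [ 740.7 -260.3  122.8   21.    74.5] x 715.0 766.0 y -320.0 -200.0
scene0.npz ibase 336 55.0 [ 754.9 -211.4   59.4   52.4  162.6] x 722.0 789.0 y -243.0 -180.0
scene0.npz stage 3978 144.0 [608.1 333.3 344.9 299.   83.6] x 442.0 765.0 y 151.0 496.0
scene0.npz base 3130 85.0 [605.4 311.  419.5 338.3  83.7] x 415.0 795.0 y 85.0 503.0
top0.npz head 12544 661.0 [607.1 339.8 305.5 168.8  83.7] x 509.0 706.0 y 182.0 483.0
top0.npz bottle 40 130.0 [391.2  46.2  20.8  20.7  43.8] x 381.0 401.0 y 35.0 58.0
top0.npz ring 148 20.0 [ 382.8 -239.3   57.6   55.7   43. ] x 355.0 412.0 y -268.0 -210.0
top0.npz post 110 224.0 [ 740.1 -259.4  111.7   22.1   73.4] x 715.0 765.0 y -315.0 -206.0
top0.npz dial 150 205.0 [ 738.4 -259.2  122.1   27.3   71.7] x 713.0 768.0 y -320.0 -199.0
top0.npz ibase 203 55.0 [ 754.1 -209.5   61.6   50.6  161.9] x 718.0 789.0 y -241.0 -178.0
top0.npz stage 2258 144.0 [604.7 311.9 299.9 296.9  83.9] x 444.0 745.0 y 149.0 469.0
top0.npz base 2046 86.0 [604.1 296.8 388.2 339.2  84. ] x 418.0 771.0 y 88.0 501.0
```

View pics/s1.png

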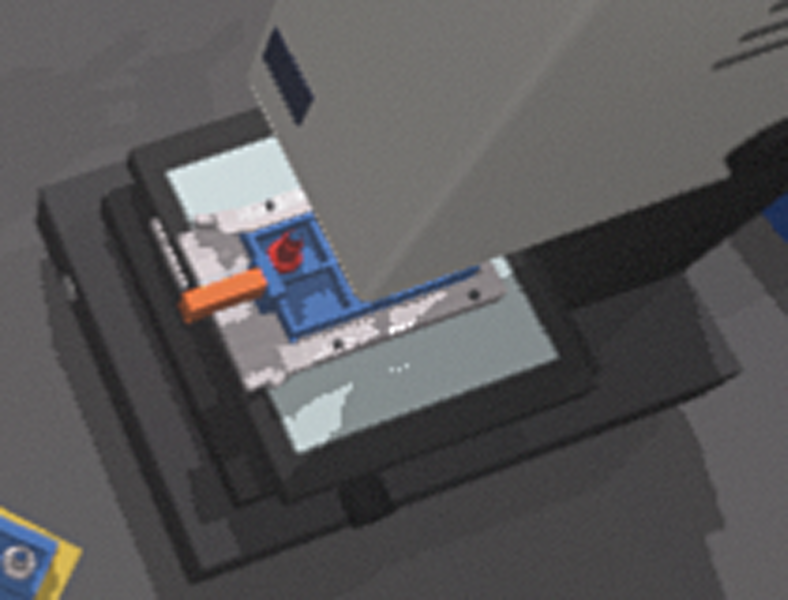

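The crop shows the orange grip bar (crop px 180–268, 270–318) sitting slightly proud of the rails, with a red part at (287,250). The nest heading is about 83.7°.

```bash
cat > calc.py <<'E'
# usage: calc.py x y z heading_of_tray_deg lean_deg   -> tool-frame shift and rotvec from the measured pose; xyz = TCP
import sys,numpy as np
from scipy.spatial.transform import Rotation as Ro
from workcell import ctrl, eyes, readout
def tool(h,l):
    h,l=np.radians([h,l]); d=np.array([np.cos(h),np.sin(h),0]); k=np.array([0,0,1.])
    z=d*np.sin(l)-k*np.cos(l); y=np.array([np.sin(h),-np.cos(h),0])
    return Ro.from_matrix(np.c_[np.cross(y,z),y,z])
def main(a):
    s=readout.read_state(); R0=Ro.from_rotvec(s["eef_rot"]); p=s["position"]
    for i in range(0,len(a),5):
        R=tool(*a[i+3:i+5])
        print(np.round(R0.inv().apply(np.array(a[i:i+3])-p),1),np.round((R0.inv()*R).as_rotvec(),3))
    M=R0.as_matrix(); print("now",p.round(1),"heading",np.degrees(np.arctan2(M[0,1],-M[1,1])).round(2),"lean",np.degrees(np.arctan2(M[2,0],-M[2,2])).round(2),"roll",np.degrees(np.arcsin(M[2,1])).round(2),"clock",round(s["clock"],2),"F",s["force"].round(1),"g",round(s["grip_width"],3),"q",s["joint_pos"].round(2))
if __name__=="__main__": main([float(v) for v in sys.argv[1:]])
E
python3 calc.py 290 345 300 60 0  365 215 300 50 0  410 80 300 70 0
```

```text
[-158.4 -252.7  -77.9] [-1.000e-03  2.000e-03  1.755e+00]
[-272.5 -350.2  -77.8] [-1.000e-03  2.000e-03  1.929e+00]
[-359.9 -462.5  -77.6] [-1.00e-03  1.00e-03  1.58e+00]
now [224.8 635.9 221.6] heading 160.53 lean -0.0 roll -0.1 clock 0.1 F [-0.3 -0.4  0. ] g 0.996 q [-1.26  0.47 -0.05  1.53  0.02  1.14 -0.08]
```

The manual's scale: shifts go in shares of 0.5 m and turns go in shares of pi rad. Converting my numbers, -462 mm / 500 = -0.924, -425 mm / 500 = -0.85, 1.75 rad / 3.1416 = 0.557.

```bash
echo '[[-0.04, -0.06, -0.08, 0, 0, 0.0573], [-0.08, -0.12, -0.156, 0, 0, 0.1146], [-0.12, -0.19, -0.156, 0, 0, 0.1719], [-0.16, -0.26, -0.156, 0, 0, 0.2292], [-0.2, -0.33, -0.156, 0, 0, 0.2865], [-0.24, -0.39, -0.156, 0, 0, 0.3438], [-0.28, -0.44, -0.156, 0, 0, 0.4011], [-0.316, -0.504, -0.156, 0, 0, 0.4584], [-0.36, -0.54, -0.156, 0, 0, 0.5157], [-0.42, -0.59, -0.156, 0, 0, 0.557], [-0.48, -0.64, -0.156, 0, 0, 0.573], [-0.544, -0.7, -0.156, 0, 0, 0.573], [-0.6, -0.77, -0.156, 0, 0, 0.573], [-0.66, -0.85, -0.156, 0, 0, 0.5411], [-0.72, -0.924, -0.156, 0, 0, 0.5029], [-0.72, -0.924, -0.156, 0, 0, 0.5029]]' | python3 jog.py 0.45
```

```text
refused: ROWS must be one flat list, 6 numbers to a row, no inner brackets. Nothing was moved.
```

I used the wrong layout. The manual says one flat list, 6 numbers to a row, no inner brackets; once more.

```bash
echo '[-0.04, -0.06, -0.08, 0, 0, 0.0573, -0.08, -0.12, -0.156, 0, 0, 0.1146, -0.12, -0.19, -0.156, 0, 0, 0.1719, -0.16, -0.26, -0.156, 0, 0, 0.2292, -0.2, -0.33, -0.156, 0, 0, 0.2865, -0.24, -0.39, -0.156, 0, 0, 0.3438, -0.28, -0.44, -0.156, 0, 0, 0.4011, -0.316, -0.504, -0.156, 0, 0, 0.4584, -0.36, -0.54, -0.156, 0, 0, 0.5157, -0.42, -0.59, -0.156, 0, 0, 0.557, -0.48, -0.64, -0.156, 0, 0, 0.573, -0.544, -0.7, -0.156, 0, 0, 0.573, -0.6, -0.77, -0.156, 0, 0, 0.573, -0.66, -0.85, -0.156, 0, 0, 0.5411, -0.72, -0.924, -0.156, 0, 0, 0.5029, -0.72, -0.924, -0.156, 0, 0, 0.5029]' | python3 jog.py 0.45; python3 calc.py 580 60 300 83.7 30
```

```text
clock: 2.1
position: [410.9, 77.4, 300.5]
eef_rot: [-2.58, -1.793, -0.0]
force: [0.2, 0.7, 0.2]
grip_width: 0.453
finger_force: 0.0
[ 42.7 164.6   0.5] [ 0.064  0.521 -0.241]
now [410.9  77.4 300.5] heading 69.59 lean 0.01 roll -0.01 clock 2.1 F [0.2 0.7 0.2] g 0.453 q [-0.89 -0.07  0.58  2.01  0.04  1.19 -0.68]
```

To row units: 165 mm / 500 = 0.33, 120 mm / 500 = 0.24, 0.521 rad / 3.1416 = 0.1658.

```bash
echo '[0.01, 0.08, 0, 0.0032, 0.0414, -0.0191, 0.03, 0.16, 0, 0.0095, 0.0828, -0.0382, 0.06, 0.24, 0, 0.0159, 0.1241, -0.0573, 0.086, 0.32, 0, 0.0204, 0.1658, -0.0767, 0.086, 0.33, 0, 0.0204, 0.1658, -0.0767, 0.086, 0.33, 0, 0.0204, 0.1658, -0.0767]' | python3 jog.py; python3 calc.py 586 135 249.6 83.7 30 591.5 185 163 83.7 30
```

```text
clock: 2.85
position: [579.7, 65.6, 299.6]
eef_rot: [-2.034, -1.835, -0.542]
force: [-0.6, 0.7, 0.4]
grip_width: 0.447
finger_force: 0.0
[35.4 -0.7 78.1] [-0.006  0.001  0.006]
[ 3.580e+01 -1.000e-01  1.782e+02] [-0.006  0.001  0.006]
now [579.7  65.6 299.6] heading 84.14 lean 29.95 roll -0.13 clock 2.85 F [-0.6  0.7  0.4] g 0.447 q [-0.53  0.33  0.79  1.77 -0.78  1.32  0.42]
```

To row units: 76 mm / 500 = 0.152, 35 mm / 500 = 0.07.

```bash
echo '[0.03, 0, 0.07, 0, 0, 0, 0.07, 0, 0.152, 0, 0, 0, 0.07, 0, 0.152, 0, 0, 0, 0.07, 0, 0.152, 0, 0, 0]' | python3 jog.py; python3 calc.py  591.5 185 163 83.7 30; python3 - <<'E'
from h import *; from workcell import ctrl, eyes, readout
a=eyes.capture("scene")["image"][60:260,250:500,::-1]; cv2.imwrite("pics/s2.png",cv2.resize(a,None,fx=3,fy=3,interpolation=cv2.INTER_CUBIC))
E
```

```text
clock: 3.35
position: [586.4, 134.0, 253.7]
eef_rot: [-2.031, -1.838, -0.548]
force: [-0.2, -0.7, -0.0]
grip_width: 0.446
finger_force: 0.0
[ -1.1  -0.2 104.2] [-0.003 -0.001  0.009]
now [586.4 134.  253.7] heading 84.25 lean 30.07 roll 0.11 clock 3.35 F [-0.2 -0.7 -0. ] g 0.446 q [-0.61  0.37  0.74  1.83 -0.85  1.19  0.4 ]
```

View pics/s2.png

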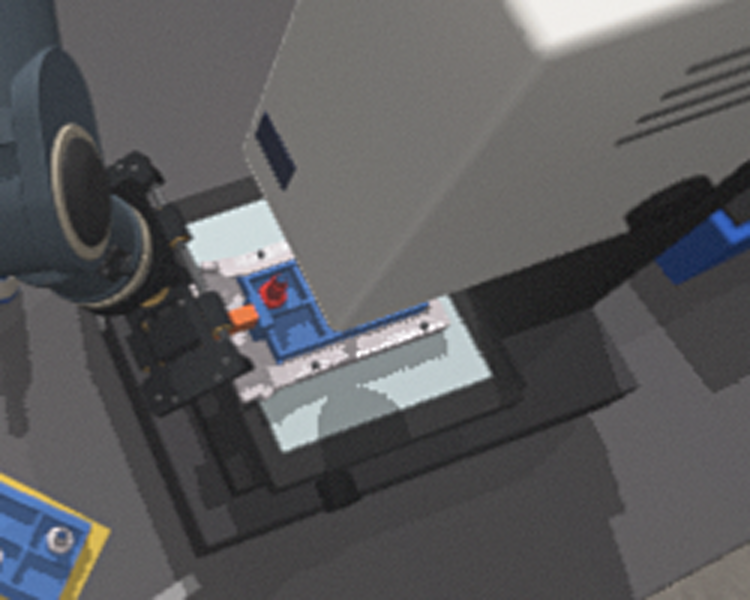

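The gripper is lined up with the grip, whose visible end is at crop px (242,318). The wrist is well in front of the head's front edge (245–330,150–325), so I go in.

To row units: 104 mm / 500 = 0.208, 95 mm / 500 = 0.19, -0.005 rad / 3.1416 = -0.0016.

```bash
echo '[0, 0, 0.04, 0, 0, -0.0016, -0.002, 0, 0.08, 0, 0, 0, -0.002, 0, 0.12, 0, 0, 0, -0.002, 0, 0.16, 0, 0, 0, -0.002, 0, 0.19, 0, 0, 0, -0.002, 0, 0.208, 0, 0, 0, -0.002, 0, 0.208, 0, 0, 0, -0.002, 0, 0.208, 0, 0, 0]' | python3 jog.py; python3 calc.py  591.5 185 163 83.7 30
```

```text
clock: 4.4
position: [593.0, 183.2, 162.2]
eef_rot: [-2.035, -1.836, -0.547]
force: [0.1, -0.4, 0.6]
grip_width: 0.447
finger_force: 0.0
[ 1.8 -1.6  0.2] [-0.002 -0.     0.007]
now [593.  183.2 162.2] heading 84.09 lean 30.01 roll 0.1 clock 4.4 F [ 0.1 -0.4  0.6] g 0.447 q [-0.6   0.48  0.65  1.9  -0.98  1.04  0.49]
```

To row units: -1.5 mm / 500 = -0.003, 1 mm / 500 = 0.002, 0.006 rad / 3.1416 = 0.0019.

```bash
echo '[0.002, -0.003, 0, 0, 0, 0.0019, 0.002, -0.003, 0, 0, 0, 0.0019, 0.002, -0.003, 0, 0, 0, 0.0019, 0.002, -0.003, 0, 0, 0, 0.0019, 0.002, -0.003, 0, 0, 0, 0.0019, 0.002, -0.003, 0, 0, 0, 0.0019]' | python3 jog.py 0.0; python3 calc.py  591.5 185 163 83.7 30
```

```text
clock: 5.15
position: [591.0, 184.7, 162.4]
eef_rot: [-2.038, -1.829, -0.544]
force: [-1.2, -0.8, 3.1]
grip_width: 0.18
finger_force: 30.0
[ 0.6  0.4 -0.4] [-0.003 -0.     0.001]
now [591.  184.7 162.4] heading 83.84 lean 30.02 roll -0.14 clock 5.15 F [-1.2 -0.8  3.1] g 0.18 q [-0.61  0.48  0.65  1.91 -0.98  1.04  0.48]
```

To row units: -52 mm / 500 = -0.104, -39 mm / 500 = -0.078.

```bash
echo '[-0.008, 0, -0.005, 0, 0, 0, -0.026, 0, -0.015, 0, 0, 0, -0.052, 0, -0.03, 0, 0, 0, -0.078, 0, -0.045, 0, 0, 0, -0.104, 0, -0.06, 0, 0, 0, -0.104, 0, -0.06, 0, 0, 0]' | python3 jog.py; python3 calc.py  591.5 185 163 83.7 30; python3 calc.py
```

```text
clock: 5.9
position: [584.7, 121.2, 162.2]
eef_rot: [-2.044, -1.827, -0.543]
force: [-2.6, -4.8, 5.1]
grip_width: 0.182
finger_force: 30.0
[56.  -0.3 31.3] [-0.001  0.002 -0.002]
now [584.7 121.2 162.2] heading 83.61 lean 29.86 roll -0.11 clock 5.9 F [-2.6 -4.8  5.1] g 0.182 q [-0.52  0.47  0.67  1.92 -0.96  1.09  0.57]
now [584.7 121.2 162.2] heading 83.61 lean 29.86 roll -0.11 clock 5.9 F [-2.6 -4.8  5.1] g 0.182 q [-0.52  0.47  0.67  1.92 -0.96  1.09  0.57]
```

To row units: -121 mm / 500 = -0.242, -117 mm / 500 = -0.234.

```bash
echo '[-0.026, 0, -0.015, 0, 0, 0, -0.052, 0, -0.03, 0, 0, 0, -0.078, 0, -0.045, 0, 0, 0, -0.104, 0, -0.06, 0, 0, 0, -0.13, 0, -0.075, 0, 0, 0, -0.156, 0, -0.09, 0, 0, 0, -0.182, 0, -0.105, 0, 0, 0, -0.208, 0, -0.12, 0, 0, 0, -0.234, 0, -0.135, 0, 0, 0, -0.242, 0, -0.14, 0, 0, 0, -0.242, 0, -0.14, 0, 0, 0]' | python3 jog.py; python3 calc.py  591.5 185 163 83.7 30; python3 - <<'E'
from h import *; from workcell import ctrl, eyes, readout
c=eyes.capture("scene");np.savez("scene1.npz",**c); a=c["image"][80:280,220:470,::-1]; cv2.imwrite("pics/s3.png",cv2.resize(a,None,fx=3,fy=3,interpolation=cv2.INTER_CUBIC))
E
```

```text
clock: 7.28
position: [569.3, -14.8, 161.8]
eef_rot: [-2.04, -1.828, -0.543]
force: [-0.5, 0.9, -2.8]
grip_width: 0.18
finger_force: 30.0
[174.8   0.4  99.2] [-0.003  0.001 -0.   ]
now [569.3 -14.8 161.8] heading 83.78 lean 29.94 roll -0.17 clock 7.28 F [-0.5  0.9 -2.8] g 0.18 q [-0.3   0.5   0.72  1.9  -0.9   1.21  0.76]
```

View pics/s3.png

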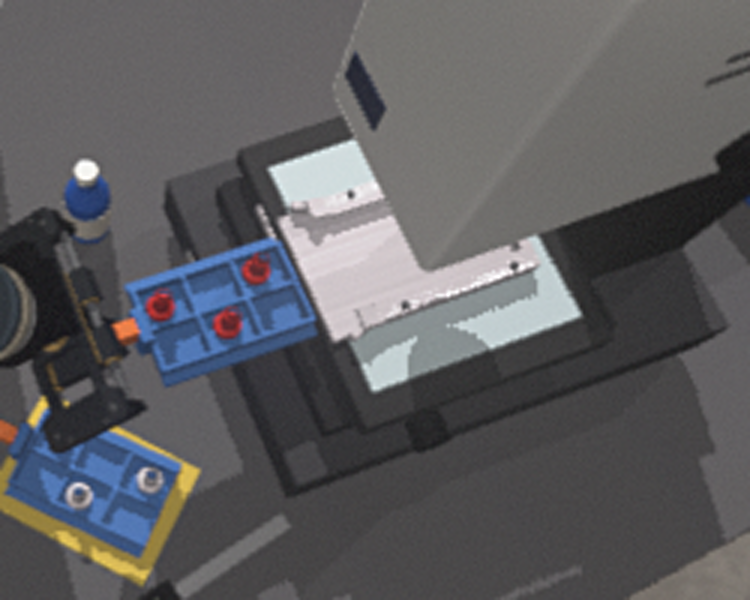

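The tray is clear of the nest with all three red parts standing at crop px (160,307), (228,323) and (257,268). Next I check that it is level from depth.

```bash
cat > lev.py <<'E'
import sys
from h import *
def level(c,o,h,z0):
    W=cloud(c); H=hsv(c); b=(H[...,0]>100)&(H[...,0]<125)&(H[...,1]>120)
    d=np.array([np.cos(h),np.sin(h)]); P=W.reshape(-1,3); x=(P[:,:2]-o)@d; y=(P[:,:2]-o)@[-d[1],d[0]]
    k=b.ravel()&(abs(x)<80)&(abs(y)<48)&(abs(P[:,2]-z0-10)<25)
    x,y,z=x[k],y[k],P[k,2]-z0
    t=np.zeros(3)+[10,0,0]
    from scipy.optimize import least_squares
    def res(t):  # each point on floor (4) or rim (18)
        e=z-t[0]-t[1]*x-t[2]*y; return np.where(abs(e-4)<abs(e-18),e-4,e-18)
    best=min((least_squares(res,[a,bx,0],loss="soft_l1") for a in(-6,-3,0,3,6) for bx in(-.06,-.03,0,.03,.06)),key=lambda r:r.cost)
    print("n",k.sum(),"z off",best.x[0].round(2),"pitch deg(+ nose up)",np.degrees(best.x[1]).round(2),"roll",np.degrees(best.x[2]).round(2),"cost",best.cost.round(1),"x",np.percentile(x,[1,99]).round(1),"y",np.percentile(y,[1,99]).round(1))
if __name__=="__main__":
    a=sys.argv; level(load(a[1]),[float(a[2]),float(a[3])],np.radians(float(a[4])),float(a[5]))
E
python3 - <<'E'
from lev import *
d=np.array([np.cos(np.radians(83.8)),np.sin(np.radians(83.8))])
tcp=np.array([569.3,-14.8]); o=tcp-9.5*d+113*d; print(o)
level(load("scene1.npz"),o,np.radians(83.8),149.8)
level(load("scene0.npz"),[648.5,-78.3],np.radians(35.6),2)
E
```

```text
[580.47793332  88.09462477]
n 1344 z off -6.17 pitch deg(+ nose up) -3.26 roll -0.15 cost 1912.4 x [-75.3  74.4] y [-47.3  46.9]
n 1246 z off 0.11 pitch deg(+ nose up) 0.1 roll -0.75 cost 1520.0 x [-74.3  70. ] y [-44.4  47.1]
```

To row units: -45 mm / 500 = -0.09, -40 mm / 500 = -0.08, 0.057 rad / 3.1416 = 0.0181.

```bash
echo '[-0.018, 0, -0.01, 0, 0, 0, -0.034, 0, -0.02, 0, 0.0032, 0, -0.034, 0, -0.024, 0, 0.008, 0, -0.024, 0, -0.04, 0, 0.0127, 0, -0.012, 0, -0.06, 0, 0.0181, 0, 0, 0, -0.08, 0, 0.0181, 0, 0.006, 0, -0.09, 0, 0.0181, 0, 0.006, 0, -0.09, 0, 0.0181, 0]' | python3 jog.py; python3 calc.py; python3 - <<'E'
from lev import *; from workcell import ctrl, eyes, readout
s=readout.read_state();h=np.radians(83.8);d=np.array([np.cos(h),np.sin(h)])
c=eyes.capture("scene");np.savez("scene2.npz",**c)
level(c,s["position"][:2]-10.4*d+113*d,h,s["position"][2]+15.9-28)
E
```

```text
clock: 8.32
position: [567.8, -33.6, 203.4]
eef_rot: [-2.002, -1.797, -0.597]
force: [-0.3, -0.2, -3.1]
grip_width: 0.183
finger_force: 30.0
now [567.8 -33.6 203.4] heading 83.86 lean 33.28 roll -0.06 clock 8.32 F [-0.3 -0.2 -3.1] g 0.183 q [-0.25  0.47  0.72  1.86 -0.89  1.31  0.76]
n 1475 z off -1.08 pitch deg(+ nose up) -0.18 roll -0.45 cost 1525.6 x [-71.9  75.8] y [-47.4  42.9]
```

```bash
python3 calc.py 543 -117 206 67 33.3  503 -220 206 50 33.3  474 -325 206 32 33.3  487 -434 206 15 33.3 487 -434 100 15 33.3
```

```text
[-69.9 -15.4 -49.6] [-0.163  0.001  0.245]
[-159.2  -44.2 -108. ] [-0.326  0.001  0.493]
[-249.1  -61.8 -167. ] [-0.498  0.001  0.756]
[-338.5  -37.2 -225.7] [-0.661  0.002  1.004]
[-396.6  -37.  -137.1] [-0.661  0.002  1.004]
now [567.5 -33.5 202.9] heading 83.86 lean 33.27 roll -0.12 clock 8.38 F [ 1.   0.1 -3.2] g 0.181 q [-0.25  0.47  0.72  1.86 -0.89  1.31  0.76]
```

To row units: -338 mm / 500 = -0.676, -331 mm / 500 = -0.662, 1.004 rad / 3.1416 = 0.3196.

```bash
echo '[-0.016, -0.004, -0.012, -0.0064, 0, 0.0095, -0.05, -0.012, -0.036, -0.0191, 0, 0.0286, -0.094, -0.02, -0.066, -0.035, 0, 0.0541, -0.14, -0.03, -0.1, -0.0519, 0, 0.078, -0.184, -0.044, -0.128, -0.0649, 0, 0.0977, -0.228, -0.06, -0.158, -0.078, 0, 0.1175, -0.272, -0.074, -0.186, -0.0907, 0, 0.1372, -0.318, -0.088, -0.216, -0.1038, 0, 0.1569, -0.362, -0.098, -0.246, -0.1175, 0, 0.1779, -0.408, -0.106, -0.276, -0.1311, 0, 0.1989, -0.452, -0.114, -0.304, -0.1448, 0, 0.2196, -0.498, -0.124, -0.334, -0.1585, 0, 0.2406, -0.542, -0.112, -0.364, -0.1716, 0, 0.2604, -0.586, -0.1, -0.392, -0.1846, 0, 0.2801, -0.63, -0.088, -0.42, -0.1974, 0, 0.2998, -0.662, -0.078, -0.442, -0.2069, 0, 0.3135, -0.676, -0.074, -0.452, -0.2104, 0, 0.3196, -0.676, -0.074, -0.452, -0.2104, 0, 0.3196]' | python3 jog.py; python3 calc.py 487 -434 100 15 33.3
```

```text
clock: 10.62
position: [486.6, -434.4, 206.1]
eef_rot: [-2.917, -0.382, -0.869]
force: [0.2, 1.0, -2.4]
grip_width: 0.183
finger_force: 30.0
[-57.7  -0.3  89.1] [ 0.001  0.002 -0.001]
now [ 486.6 -434.4  206.1] heading 14.92 lean 33.18 roll -0.0 clock 10.62 F [ 0.2  1.  -2.4] g 0.183 q [ 0.4   0.44  0.68  1.88 -1.03  1.02  0.32]
```

Down to a low hover, then look at the tray against the mat.

To row units: 127 mm / 500 = 0.254, 120 mm / 500 = 0.24.

```bash
echo '[-0.012, 0, 0.016, 0, 0, 0, -0.034, 0, 0.05, 0, 0, 0, -0.058, 0, 0.09, 0, 0, 0, -0.084, 0, 0.13, 0, 0, 0, -0.108, 0, 0.166, 0, 0, 0, -0.132, 0, 0.202, 0, 0, 0, -0.156, 0, 0.24, 0, 0, 0, -0.166, 0, 0.254, 0, 0, 0, -0.166, 0, 0.254, 0, 0, 0]' | python3 jog.py; python3 calc.py; python3 - <<'E'
from lev import *; from workcell import ctrl, eyes, readout
s=readout.read_state();h=np.radians(14.9);d=np.array([np.cos(h),np.sin(h)])
for n in("scene","top"):
    c=eyes.capture(n);np.savez(n+"3.npz",**c)
    o=s["position"][:2]-102.6*d; o=s["position"][:2]+102.6*d
    level(c,o,h,s["position"][2]-13.2)
    m=cv2.inRange(hsv(c),(100,120,30),(125,255,255))
    a=c["image"]
    uv=proj(c,[[*(np.array([586,-407])),2]])[0].astype(int)
    cr=a[max(0,uv[1]-65):uv[1]+65,max(0,uv[0]-70):uv[0]+70,::-1]; cv2.imwrite(f"pics/{n}3.png",cv2.resize(cr,None,fx=5,fy=4.5 if 0 else 4.6,interpolation=cv2.INTER_CUBIC)); print(uv)
t=np.hstack([cv2.imread("pics/scene3.png")[:,:],cv2.imread("pics/top3.png")]); cv2.imwrite("pics/hov.png",cv2.resize(t,(800,400)))
E
```

```text
clock: 11.75
position: [486.8, -433.9, 54.2]
eef_rot: [-2.916, -0.382, -0.869]
force: [-0.3, 0.1, -3.1]
grip_width: 0.186
finger_force: 30.0
now [ 486.8 -433.9   54.2] heading 14.94 lean 33.18 roll -0.04 clock 11.75 F [-0.3  0.1 -3.1] g 0.186 q [ 0.9   0.59  0.02  1.94 -1.04  0.64  0.46]
n 1624 z off -3.38 pitch deg(+ nose up) -2.05 roll 0.74 cost 2183.3 x [-72.3  76.6] y [-47.3  47.1]
[140 272]
n 898 z off -1.39 pitch deg(+ nose up) -1.67 roll 0.04 cost 1550.2 x [-68.8  76.1] y [-44.4  46.8]
[362 194]
```

View pics/hov.png

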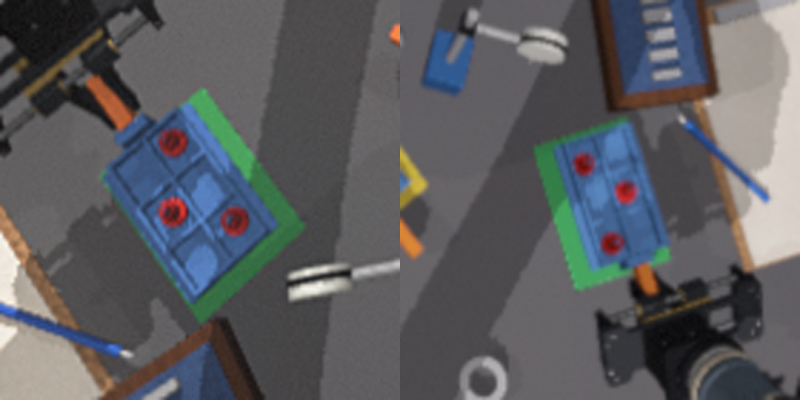

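The tray hovers over the mat with all red parts standing, and it is roughly centred apart from perspective. Sag has grown to about 1.9°, so I level it while descending.

To row units: 30 mm / 500 = 0.06, 27 mm / 500 = 0.054, 0.033 rad / 3.1416 = 0.0105.

```bash
echo '[-0.006, 0, 0.01, 0, 0.0032, 0, -0.016, 0, 0.024, 0, 0.0064, 0, -0.026, 0, 0.04, 0, 0.0105, 0, -0.036, 0, 0.054, 0, 0.0105, 0, -0.04, 0, 0.06, 0, 0.0105, 0, -0.04, 0, 0.06, 0, 0.0105, 0]' | python3 jog.py; python3 calc.py; python3 - <<'E'
from lev import *; from workcell import ctrl, eyes, readout
s=readout.read_state();h=np.radians(14.9);d=np.array([np.cos(h),np.sin(h)])
for n in("scene","top"):
    c=eyes.capture(n)
    level(c,s["position"][:2]+102.6*d,h,2)
E
```

```text
clock: 12.6
position: [487.0, -434.2, 18.6]
eef_rot: [-2.899, -0.381, -0.916]
force: [-0.3, 0.4, -2.4]
grip_width: 0.176
finger_force: 30.0
now [ 487.  -434.2   18.6] heading 14.97 lean 35.08 roll 0.04 clock 12.6 F [-0.3  0.4 -2.4] g 0.176 q [ 1.06  0.66 -0.19  1.95 -1.03  0.53  0.53]
n 1529 z off 3.59 pitch deg(+ nose up) -0.08 roll 0.48 cost 2107.5 x [-72.7  77. ] y [-47.2  47.1]
n 860 z off 4.77 pitch deg(+ nose up) 0.01 roll 0.19 cost 1393.6 x [-68.7  76.4] y [-43.1  47.2]
```

The manual's scale: shifts go in shares of 0.5 m and turns go in shares of pi rad. Converting my numbers, 3.3 mm / 500 = 0.0066, 2.4 mm / 500 = 0.0048.

```bash
echo '[-0.0012, 0, 0.0016, 0, 0, 0, -0.0024, 0, 0.0032, 0, 0, 0, -0.0036, 0, 0.0048, 0, 0, 0, -0.0046, 0, 0.0066, 0, 0, 0, -0.0046, 0, 0.0066, 0, 0, 0]' | python3 jog.py; python3 calc.py; python3 - <<'E'
from lev import *; from workcell import ctrl, eyes, readout
s=readout.read_state();h=np.radians(14.9);d=np.array([np.cos(h),np.sin(h)])
for n in("scene","top"):
    c=eyes.capture(n); np.savez(n+"4.npz",**c)
    level(c,s["position"][:2]+102.6*d,h,2)
    W=cloud(c);H=hsv(c);m=cv2.inRange(H,(100,110,20),(125,255,255))>0
    o=np.array([586,-407.]);x=(W[...,:2]-o)@d;y=(W[...,:2]-o)@[-d[1],d[0]]
    m&=(abs(x)<90)&(abs(y)<60)&(W[...,2]>14)   # rim
    v,u=np.nonzero(m);P=ray(c,np.c_[u,v],20)[:,:2];print("rim rect",rect(P))
    g=cv2.inRange(H,*map(np.array,M["green"]))>0;v,u=np.nonzero(g);print("mat rect",rect(ray(c,np.c_[u,v],2)[:,:2]))
c=load("scene0.npz");W=cloud(c);H=hsv(c);m=cv2.inRange(H,(100,110,20),(125,255,255))>0
o=np.array([648.5,-78.3]);m&=(np.hypot(*(np.moveaxis(W[...,:2]-o,-1,0)))<95)&(W[...,2]>14);v,u=np.nonzero(m);print("ref waiting",rect(ray(c,np.c_[u,v],20)[:,:2]))
E
```

```text
clock: 13.32
position: [486.9, -434.3, 15.0]
eef_rot: [-2.898, -0.381, -0.917]
force: [-2.1, 1.6, 2.4]
grip_width: 0.184
finger_force: 30.0
now [ 486.9 -434.3   15. ] heading 14.96 lean 35.12 roll 0.03 clock 13.32 F [-2.1  1.6  2.4] g 0.184 q [ 1.07  0.67 -0.2   1.95 -1.03  0.52  0.53]
n 1522 z off 0.36 pitch deg(+ nose up) 0.22 roll 0.8 cost 2088.0 x [-72.9  77. ] y [-47.2  47.3]
rim rect [ 580.5 -409.4  168.6   85.8   15. ]
mat rect [ 584.8 -407.1  179.8  131.1   15. ]
n 854 z off 1.22 pitch deg(+ nose up) 0.66 roll 0.05 cost 1413.7 x [-70.1  76.2] y [-43.4  46.8]
rim rect [ 583.6 -404.5  160.3   98.6   16.4]
mat rect [ 587.1 -407.3  181.2  131.2   14.8]
ref waiting [637.4 -78.8 161.2  84.7  38.2]
```

```bash
python3 - <<'E'
from h import *
out=[]
for n,mc in(("scene4.npz",(584.9,-407.1)),("top4.npz",(587,-407.3))):
    c=load(n);h=np.radians(14.9);d=np.array([np.cos(h),np.sin(h)]);e=np.array([-d[1],d[0]])
    X=lambda x,y,z:[*(np.array(mc)+x*d+y*e),z]
    u0=proj(c,[X(-10,0,10)])[0].round().astype(int); s=10
    im=c["image"][u0[1]-38:u0[1]+38,u0[0]-30:u0[0]+30,::-1]
    im=cv2.resize(im,None,fx=s*.66,fy=s*.66,interpolation=cv2.INTER_CUBIC)
    f=lambda P:(((proj(c,P)-u0+[30.5,38.5])*s*.66)).round().astype(np.int32)
    cv2.polylines(im,[f([X(a,b,20) for a,b in((-75,-42),(75,-42),(75,42),(-75,42))])],True,(255,255,255),1)
    cv2.polylines(im,[f([X(a,b,2) for a,b in((-90,-65),(90,-65),(90,65),(-90,65))])],True,(0,255,255),1)
    cv2.polylines(im,[f([X(a,b,42) for a,b in((-145,-8),(-85,-8),(-85,8),(-145,8))])],True,(0,0,0),1)
    out.append(im)
cv2.imwrite("pics/ov.png",np.hstack(out)); print(np.hstack(out).shape)
E
```

```text
(502, 792, 3)
```

View pics/ov.png

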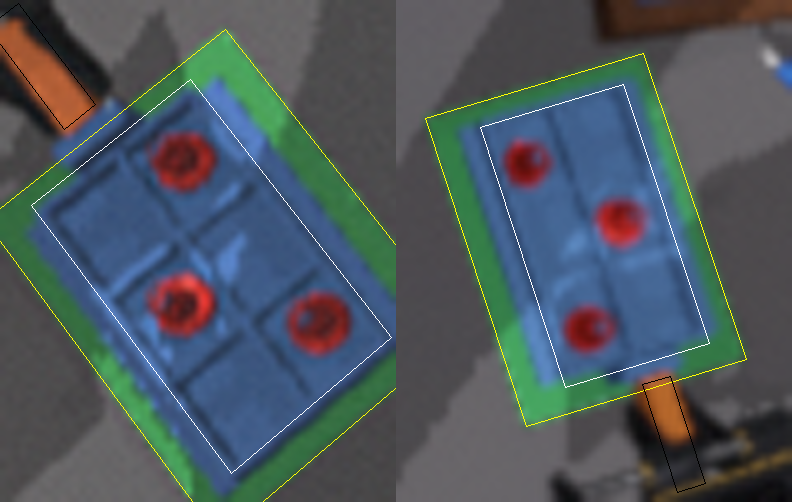

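The overlay (white is the ideal rim, black the ideal grip) shows lateral position and angle are right. The tray sits about 2 mm too far toward its nose in both views, e.g. the grip's inner end at (78,118) against the outline. I slide it back 2 mm while still held, then release and retract.

To row units: -1.7 mm / 500 = -0.0034, -1.2 mm / 500 = -0.0024.

```bash
echo '[-0.0016, 0, -0.0012, 0, 0, 0, -0.0034, 0, -0.0024, 0, 0, 0, -0.0034, 0, -0.0024, 0, 0, 0]' | python3 jog.py; echo '[0, 0, 0, 0, 0, 0, 0, 0, 0, 0, 0, 0, 0, 0, 0, 0, 0, 0, 0, 0, -0.02, 0, 0, 0, 0, 0, -0.06, 0, 0, 0, 0, 0, -0.12, 0, 0, 0, 0, 0, -0.2, 0, 0, 0, 0, 0, -0.28, 0, 0, 0, 0, 0, -0.34, 0, 0, 0]' | python3 jog.py 0.45;  python3 calc.py; python3 - <<'E'
from h import *; from workcell import ctrl, eyes, readout
out=[]
for n in("scene","top"):
    c=eyes.capture(n);h=np.radians(14.9);d=np.array([np.cos(h),np.sin(h)]);e=np.array([-d[1],d[0]])
    g=[rect(ray(c,np.argwhere(b)[:,::-1],2)[:,:2]) for b in blobs(c,"green")]; print("mat",g)
    W=cloud(c)
    for b in blobs(c,"orange",30):
        k=b&(W[...,2]>33)&(W[...,2]<52)
        if k.sum()<20: continue
        r=rect(ray(c,np.argwhere(k)[:,::-1],42)[:,:2]); print("grip",n,r,"along/lat from mat",[(r[:2]-[586,-407.2])@d,(r[:2]-[586,-407.2])@e])
E
```

```text
clock: 13.8
position: [485.7, -434.5, 14.9]
eef_rot: [-2.898, -0.382, -0.918]
force: [1.2, 0.2, -0.1]
grip_width: 0.179
finger_force: 30.0
clock: 14.92
position: [388.5, -461.1, 156.4]
eef_rot: [-2.902, -0.379, -0.917]
force: [0.7, 0.0, 0.4]
grip_width: 0.445
finger_force: 0.0
now [ 388.5 -461.1  156.4] heading 14.84 lean 35.06 roll 0.19 clock 14.93 F [0.7 0.  0.4] g 0.445 q [ 1.14  0.41 -0.05  1.95 -0.83  0.82  0.38]
mat [array([ 584.7, -407. ,  180.2,  130.8,   14.8])]
grip scene [ 553.3 -146.    56.9   15.8   39.3] along/lat from mat [np.float64(35.56258777819914), np.float64(260.8256742548898)]
grip scene [ 476.  -436.1   57.    16.8   14.5] along/lat from mat [np.float64(-113.73250644751695), np.float64(0.35633855463013475)]
mat [array([ 587.1, -407.5,  181.4,  132.8,   15. ])]
grip top [ 553.9 -145.3   53.6   16.5   37.7] along/lat from mat [np.float64(36.32240638100024), np.float64(261.3478578345219)]
grip top [ 476.8 -435.    55.6   18.3   15.2] along/lat from mat [np.float64(-112.6765595115897), np.float64(1.2136460073598592)]
```

The measured tray is released about 2 mm off centre along its length and 0.5 mm across, with angle error under 0.5°. Next is the waiting tray. The grip and rim fits give heading ≈38.2° and a grip centre near (553.6,-145.6).

```bash
python3 calc.py 425 -340 180 25 31  522.3 -170.3 121 38.2 27 565.1 -136.6 14 38.2 27
```

```text
[  68.  -109.8   19.3] [ 0.105 -0.07  -0.147]
[ 146.9 -249.8  145.5] [ 0.218 -0.137 -0.348]
[ 126.4 -272.4  261.6] [ 0.218 -0.137 -0.348]
now [ 388.3 -463.3  157.6] heading 14.67 lean 35.07 roll 0.45 clock 15.03 F [ 0.3 -1.   0.2] g 0.446 q [ 1.14  0.41 -0.05  1.95 -0.83  0.82  0.38]
```

To row units: -250 mm / 500 = -0.5, -215 mm / 500 = -0.43, -0.348 rad / 3.1416 = -0.1108.

```bash
echo '[0.044, -0.072, 0.012, 0.0111, -0.0073, -0.0159, 0.09, -0.146, 0.024, 0.0223, -0.0146, -0.0318, 0.136, -0.22, 0.04, 0.0334, -0.0223, -0.0468, 0.176, -0.29, 0.102, 0.0414, -0.0271, -0.0637, 0.216, -0.36, 0.166, 0.0509, -0.0318, -0.0796, 0.256, -0.43, 0.23, 0.0605, -0.0382, -0.0955, 0.294, -0.5, 0.292, 0.0694, -0.0436, -0.1108, 0.294, -0.5, 0.292, 0.0694, -0.0436, -0.1108, 0.294, -0.5, 0.292, 0.0694, -0.0436, -0.1108, 0.294, -0.5, 0.292, 0.0694, -0.0436, -0.1108]' | python3 jog.py; python3 calc.py 565.1 -136.6 14 38.2 27;  python3 - <<'E'
from h import *; from workcell import ctrl, eyes, readout
c=eyes.capture("scene"); W=cloud(c)
for b in blobs(c,"orange",10):
    k=b&(W[...,2]>33)&(W[...,2]<52)
    if k.sum()>9: print(rect(ray(c,np.argwhere(k)[:,::-1],42)[:,:2]))
u0=proj(c,[[570,-130,30]])[0].astype(int)
cv2.imwrite("pics/w1.png",cv2.resize(c["image"][u0[1]-50:u0[1]+50,u0[0]-65:u0[0]+65,::-1],None,fx=6,fy=6,interpolation=cv2.INTER_CUBIC))
E
```

```text
clock: 16.27
position: [522.7, -167.2, 118.7]
eef_rot: [-2.748, -0.952, -0.661]
force: [-0.1, 0.3, -0.3]
grip_width: 0.452
finger_force: 0.0
[ -1.3   2.9 117. ] [-0.006 -0.003 -0.001]
now [ 522.7 -167.2  118.7] heading 38.31 lean 27.17 roll -0.32 clock 16.27 F [-0.1  0.3 -0.3] g 0.452 q [ 0.66  0.36 -0.23  2.1  -0.66  0.59  0.09]
[ 553.6 -146.5   57.2   16.1   36.7]
[ 476.  -436.2   57.1   16.4   16.1]
```

View pics/w1.png

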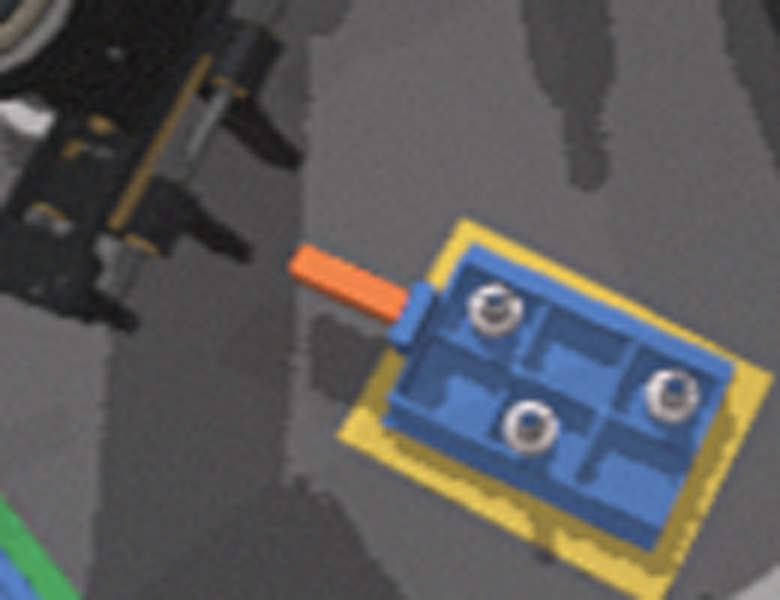

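Fingertips (crop px (245,250) and (290,160)) straddle the grip's line (300–410, 262–308), and all silver parts are standing. I descend in two stages.

To row units: 80 mm / 500 = 0.16, 70 mm / 500 = 0.14.

```bash
echo '[-0.002, 0.004, 0.05, 0, 0, 0, -0.002, 0.004, 0.1, 0, 0, 0, -0.002, 0.004, 0.14, 0, 0, 0, -0.002, 0.004, 0.16, 0, 0, 0, -0.002, 0.004, 0.16, 0, 0, 0, -0.002, 0.004, 0.16, 0, 0, 0]' | python3 jog.py; python3 calc.py 565.1 -136.6 14 38.2 27
```

```text
clock: 17.08
position: [552.2, -145.5, 47.5]
eef_rot: [-2.747, -0.955, -0.662]
force: [0.3, -0.1, 0.1]
grip_width: 0.448
finger_force: 0.0
[-1.4  1.2 36.9] [-0.006 -0.003  0.001]
now [ 552.2 -145.5   47.5] heading 38.41 lean 27.2 roll -0.29 clock 17.07 F [ 0.3 -0.1  0.1] g 0.448 q [ 0.64  0.5  -0.29  2.1  -0.73  0.42  0.15]
```

To row units: 37 mm / 500 = 0.074, 34 mm / 500 = 0.068, -0.005 rad / 3.1416 = -0.0016.

```bash
echo '[-0.002, 0.002, 0.024, -0.0016, 0, 0, -0.003, 0.002, 0.05, -0.0016, 0, 0, -0.003, 0.002, 0.068, -0.0016, 0, 0, -0.003, 0.002, 0.074, -0.0016, 0, 0, -0.003, 0.002, 0.074, -0.0016, 0, 0, -0.003, 0.002, 0.074, -0.0016, 0, 0]' | python3 jog.py; python3 calc.py 565.1 -136.6 14 38.2 27
```

```text
clock: 17.82
position: [564.9, -135.8, 13.5]
eef_rot: [-2.75, -0.955, -0.664]
force: [0.6, 0.7, -1.0]
grip_width: 0.448
finger_force: 0.0
[-0.1  0.8 -0.6] [-0.002 -0.003  0.001]
now [ 564.9 -135.8   13.5] heading 38.32 lean 27.2 roll -0.08 clock 17.82 F [ 0.6  0.7 -1. ] g 0.448 q [ 0.64  0.58 -0.33  2.1  -0.77  0.33  0.19]
```

To row units: 0.5 mm / 500 = 0.001.

```bash
echo '[0, 0.001, 0, 0, 0, 0, 0, 0.001, 0, 0, 0, 0, 0, 0.001, 0, 0, 0, 0, 0, 0.001, 0, 0, 0, 0, 0, 0.001, 0, 0, 0, 0, 0, 0.001, 0, 0, 0, 0]' | python3 jog.py 0.0; python3 calc.py
```

```text
clock: 18.58
position: [565.1, -136.1, 13.4]
eef_rot: [-2.75, -0.955, -0.664]
force: [-0.7, -0.9, 2.3]
grip_width: 0.179
finger_force: 30.0
now [ 565.1 -136.1   13.4] heading 38.33 lean 27.19 roll -0.09 clock 18.57 F [-0.7 -0.9  2.3] g 0.179 q [ 0.64  0.58 -0.33  2.1  -0.77  0.34  0.19]
```

To row units: -53 mm / 500 = -0.106, -41 mm / 500 = -0.082, 0.045 rad / 3.1416 = 0.0143.

```bash
echo '[0.002, 0, -0.004, 0, 0.0032, 0, 0.006, 0, -0.012, 0, 0.008, 0, 0.014, 0, -0.028, 0, 0.0127, 0, 0.028, 0, -0.054, 0, 0.0143, 0, 0.042, 0, -0.082, 0, 0.0143, 0, 0.054, 0, -0.106, 0, 0.0143, 0, 0.054, 0, -0.106, 0, 0.0143, 0, 0.054, 0, -0.106, 0, 0.0143, 0]' | python3 jog.py; python3 calc.py; cat > chk.py <<'E'
from lev import *; from workcell import ctrl, eyes, readout; from scipy.spatial.transform import Rotation as Ro
s=readout.read_state();Mx=Ro.from_rotvec(s["eef_rot"]).as_matrix();h=np.arctan2(Mx[0,1],-Mx[1,1]);d=np.array([np.cos(h),np.sin(h)])
g=s["position"]-19*Mx[:,2]
for n in("scene","top"): level(eyes.capture(n),g[:2]+109*d,h,g[2]-29)
E
python3 chk.py
```

```text
clock: 19.58
position: [564.8, -135.9, 72.7]
eef_rot: [-2.722, -0.946, -0.722]
force: [0.9, -0.1, -2.7]
grip_width: 0.18
finger_force: 30.0
now [ 564.8 -135.9   72.7] heading 38.37 lean 29.75 roll -0.1 clock 19.57 F [ 0.9 -0.1 -2.7] g 0.18 q [ 0.67  0.48 -0.33  2.09 -0.76  0.44  0.16]
n 1434 z off -7.57 pitch deg(+ nose up) -4.46 roll -0.18 cost 1857.1 x [-74.7  69.1] y [-47.1  47.2]
n 881 z off -6.96 pitch deg(+ nose up) -4.41 roll 0.09 cost 1453.6 x [-72.2  71.2] y [-46.9  46.4]
```

To row units: -113 mm / 500 = -0.226, -109 mm / 500 = -0.218, 0.077 rad / 3.1416 = 0.0245.

```bash
echo '[0.006, 0, -0.01, 0, 0.0032, 0, 0.016, 0, -0.028, 0, 0.008, 0, 0.028, 0, -0.05, 0, 0.0127, 0, 0.042, 0, -0.074, 0, 0.0175, 0, 0.056, 0, -0.098, 0, 0.0223, 0, 0.07, 0, -0.124, 0, 0.0245, 0, 0.084, 0, -0.148, 0, 0.0245, 0, 0.1, 0, -0.174, 0, 0.0245, 0, 0.114, 0, -0.2, 0, 0.0245, 0, 0.124, 0, -0.218, 0, 0.0245, 0, 0.128, 0, -0.226, 0, 0.0245, 0, 0.128, 0, -0.226, 0, 0.0245, 0, 0.128, 0, -0.226, 0, 0.0245, 0]' | python3 jog.py; python3 chk.py; python3 calc.py 560 -85 203 60 34.2 565 -50 203 83.7 34.2
```

```text
clock: 21.3
position: [564.3, -136.6, 202.0]
eef_rot: [-2.673, -0.928, -0.82]
force: [-0.6, 0.6, -2.8]
grip_width: 0.181
finger_force: 30.0
n 1683 z off -0.06 pitch deg(+ nose up) -0.39 roll 0.05 cost 1715.7 x [-73.8  71.3] y [-47.4  47. ]
n 1161 z off 0.84 pitch deg(+ nose up) -0.32 roll 0.29 cost 1554.1 x [-69.8  74.2] y [-47.4  46.9]
[ 24.1 -43.2  15.3] [ 0.21   0.    -0.314]
[ 45.3 -67.6  29.8] [ 0.443 -0.    -0.657]
now [ 564.4 -136.6  202. ] heading 38.33 lean 34.16 roll -0.16 clock 21.4 F [ 0.5 -0.2 -3.7] g 0.182 q [ 0.71  0.28 -0.32  2.02 -0.72  0.69  0.04]
```

To row units: -67.6 mm / 500 = -0.1352, -66 mm / 500 = -0.132, -0.657 rad / 3.1416 = -0.2091.

```bash
echo '[0.004, -0.006, 0.002, 0.0048, 0, -0.0064, 0.012, -0.022, 0.008, 0.0159, 0, -0.0255, 0.024, -0.044, 0.016, 0.0318, 0, -0.0493, 0.036, -0.064, 0.022, 0.0493, 0, -0.0748, 0.048, -0.086, 0.03, 0.0668, 0, -0.0999, 0.058, -0.098, 0.038, 0.0853, 0, -0.1273, 0.07, -0.11, 0.044, 0.1038, 0, -0.1547, 0.08, -0.124, 0.052, 0.1225, 0, -0.1818, 0.088, -0.132, 0.058, 0.1369, 0, -0.2021, 0.09, -0.1352, 0.06, 0.141, 0, -0.2091, 0.09, -0.1352, 0.06, 0.141, 0, -0.2091, 0.09, -0.1352, 0.06, 0.141, 0, -0.2091]' | python3 jog.py; python3 calc.py; python3 chk.py; python3 - <<'E'
from h import *; from workcell import ctrl, eyes, readout
for n in("scene","top"):
    c=eyes.capture(n); np.savez(n+"5.npz",**c); W=cloud(c); H=hsv(c)
    d=np.array([.1097,.994]); o=np.array([602,289.]); e=[-d[1],d[0]]
    x=(W[...,:2]-o)@d; y=(W[...,:2]-o)@e
    m=(W[...,2]>154)&(W[...,2]<172)&(x>-110)&(x<0)&(abs(y)<75)&(H[...,1]<60)&(H[...,2]>90)   # rails / lips near z 162
    v,u=np.nonzero(m);P=ray(c,np.c_[u,v],162)[:,:2]-o; print(n,"rails y",np.percentile(P@e,[1,10,50,90,99]).round(1),"x",np.percentile(P@d,[1,99]).round(1),m.sum())
c=load("scene5.npz");im=c["image"][95:225,230:390,::-1];s=5
im=cv2.resize(im,None,fx=s,fy=4.6/4.6*s*0.92 if 0 else s*0.9,interpolation=cv2.INTER_CUBIC)
f=lambda P:((proj(c,P)-[229.5,94.5])*[s,.9*s]).round().astype(np.int32)
X=lambda a,b,z:[*(o+a*d+b*np.array(e)),z]
for b in(45.5,-45.5): cv2.polylines(im,[f([X(-75,b,162),X(0,b,162)])],False,(0,0,255),1)
cv2.polylines(im,[f([X(-120,-54,150),X(-120,54,150)])],False,(0,0,255),1)
cv2.imwrite("pics/n1.png",im)
E
```

```text
clock: 22.9
position: [564.9, -50.6, 203.1]
eef_rot: [-1.995, -1.787, -0.614]
force: [0.1, 0.1, -3.8]
grip_width: 0.18
finger_force: 30.0
now [564.9 -50.6 203.1] heading 83.67 lean 34.17 roll 0.06 clock 22.9 F [ 0.1  0.1 -3.8] g 0.18 q [ 0.65  0.44 -0.43  1.8  -0.47  1.07  0.39]
n 1516 z off -0.11 pitch deg(+ nose up) -0.45 roll -0.49 cost 1540.0 x [-74.4  73.2] y [-47.4  42.8]
n 1210 z off 0.87 pitch deg(+ nose up) -0.57 roll 0.09 cost 1427.1 x [-71.9  73.8] y [-47.3  47.1]
scene rails y [-68.6 -63.9 -47.7  62.5  68.7] x [-102.4   -1.4] 463
top rails y [-71.2 -66.3  -0.1  60.8  66.9] x [-107.6  -56.2] 205
```

View pics/n1.png

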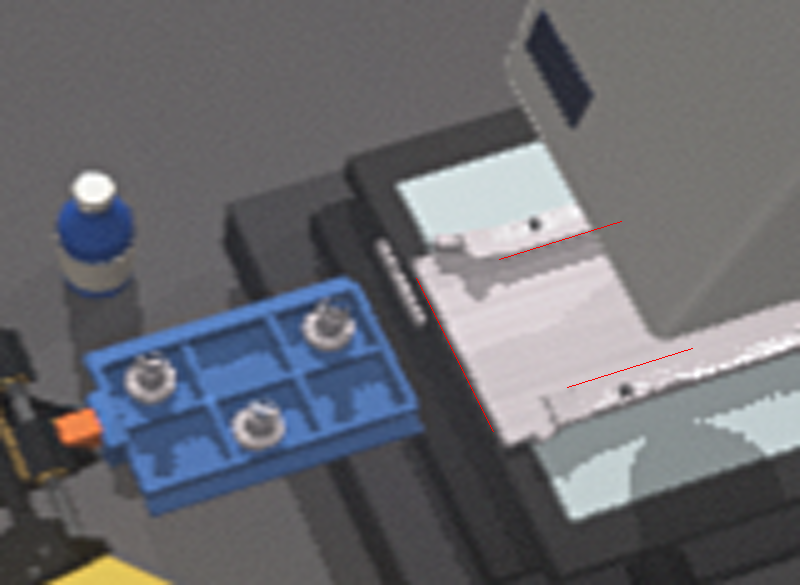

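The nest model overlay fits: the drawn floor edge (418,270)–(495,432) lies on the plate's front edge. The tray is lined up with all silver parts standing. I lower to insertion height and advance the nose over the nest floor.

```bash
python3 calc.py 565 -50.6 166.5 83.7 34.7 571.4 7 166.5 83.7 34.7
```

```text
[-20.8  -0.1  30.4] [0.001 0.009 0.001]
[27.2 -0.  62.9] [0.001 0.009 0.001]
now [565.  -50.5 203.3] heading 83.7 lean 34.18 roll 0.07 clock 23.1 F [-0.5  0.2 -3. ] g 0.181 q [ 0.65  0.44 -0.43  1.8  -0.47  1.07  0.39]
```

To row units: 63 mm / 500 = 0.126, 61.5 mm / 500 = 0.123, 0.009 rad / 3.1416 = 0.0029.

```bash
echo '[-0.008, 0, 0.012, 0, 0.0016, 0, -0.02, 0, 0.028, 0, 0.0029, 0, -0.03, 0, 0.044, 0, 0.0029, 0, -0.038, 0, 0.056, 0, 0.0029, 0, -0.0416, 0, 0.0608, 0, 0.0029, 0, -0.0416, 0, 0.0608, 0, 0.0029, 0, -0.028, 0, 0.07, 0, 0.0029, 0, -0.008, 0, 0.084, 0, 0.0029, 0, 0.016, 0, 0.1, 0, 0.0029, 0, 0.036, 0, 0.114, 0, 0.0029, 0, 0.05, 0, 0.123, 0, 0.0029, 0, 0.054, 0, 0.126, 0, 0.0029, 0, 0.054, 0, 0.126, 0, 0.0029, 0]' | python3 jog.py; python3 calc.py; python3 chk.py
```

```text
clock: 24.72
position: [571.6, 7.0, 166.2]
eef_rot: [-1.988, -1.782, -0.622]
force: [0.0, -0.6, -3.2]
grip_width: 0.179
finger_force: 30.0
now [571.6   7.  166.2] heading 83.72 lean 34.69 roll 0.07 clock 24.73 F [ 0.  -0.6 -3.2] g 0.179 q [ 0.58  0.48 -0.46  1.86 -0.5   0.94  0.37]
n 1324 z off 0.94 pitch deg(+ nose up) -0.05 roll -0.46 cost 1521.2 x [-74.3  71.3] y [-47.2  43.2]
n 1095 z off 1.72 pitch deg(+ nose up) 0.11 roll 0.22 cost 1487.9 x [-73.3  70. ] y [-47.3  47.1]
```

To row units: 1.6 mm / 500 = 0.0032, -1.1 mm / 500 = -0.0022.

```bash
echo '[-0.0012, 0, 0.0016, 0, 0, 0, -0.0022, 0, 0.0032, 0, 0, 0, -0.0022, 0, 0.0032, 0, 0, 0]' | python3 jog.py; echo '[-0.0012, 0, 0.0016, 0, 0, 0, -0.0012, 0, 0.0016, 0, 0, 0, -0.0012, 0, 0.0016, 0, 0, 0]' | python3 jog.py
```

```text
clock: 25.2
position: [571.5, 7.1, 164.2]
eef_rot: [-1.988, -1.782, -0.622]
force: [0.3, 0.3, -2.6]
grip_width: 0.181
finger_force: 30.0
clock: 25.58
position: [571.6, 7.2, 163.3]
eef_rot: [-1.988, -1.782, -0.622]
force: [0.3, 0.2, -2.8]
grip_width: 0.181
finger_force: 30.0
```

To row units: 16.4 mm / 500 = 0.0328, 11.4 mm / 500 = 0.0228.

```bash
echo '[0.008, 0, 0.0056, 0, 0, 0, 0.0164, 0, 0.0114, 0, 0, 0, 0.0246, 0, 0.017, 0, 0, 0, 0.0328, 0, 0.0228, 0, 0, 0, 0.0328, 0, 0.0228, 0, 0, 0]' | python3 jog.py; python3 calc.py;echo '[0.008, 0, 0.0056, 0, 0, 0, 0.0164, 0, 0.0114, 0, 0, 0, 0.0246, 0, 0.017, 0, 0, 0, 0.0328, 0, 0.0228, 0, 0, 0, 0.0328, 0, 0.0228, 0, 0, 0]' | python3 jog.py; python3 calc.py
```

```text
clock: 26.2
position: [573.6, 27.8, 163.4]
eef_rot: [-1.987, -1.783, -0.622]
force: [0.1, 0.2, -3.7]
grip_width: 0.18
finger_force: 30.0
now [573.6  27.8 163.4] heading 83.81 lean 34.73 roll 0.07 clock 26.2 F [ 0.1  0.2 -3.7] g 0.18 q [ 0.55  0.48 -0.47  1.87 -0.51  0.92  0.35]
clock: 26.82
position: [575.8, 47.6, 163.4]
eef_rot: [-1.987, -1.783, -0.622]
force: [-0.2, 0.2, -2.8]
grip_width: 0.183
finger_force: 30.0
now [575.8  47.6 163.4] heading 83.8 lean 34.72 roll 0.06 clock 26.82 F [-0.2  0.2 -2.8] g 0.183 q [ 0.52  0.47 -0.48  1.88 -0.52  0.9   0.32]
```

To row units: 49.3 mm / 500 = 0.0986, 45.2 mm / 500 = 0.0904.

```bash
echo '[0.008, 0, 0.0056, 0, 0, 0, 0.0246, 0, 0.017, 0, 0, 0, 0.0412, 0, 0.0284, 0, 0, 0, 0.0576, 0, 0.0398, 0, 0, 0, 0.074, 0, 0.0512, 0, 0, 0, 0.0904, 0, 0.0626, 0, 0, 0, 0.0986, 0, 0.0682, 0, 0, 0, 0.0986, 0, 0.0682, 0, 0, 0]' | python3 jog.py; python3 calc.py
```

```text
clock: 27.82
position: [582.3, 106.9, 163.3]
eef_rot: [-1.987, -1.783, -0.622]
force: [-0.1, -0.5, -2.4]
grip_width: 0.179
finger_force: 30.0
now [582.3 106.9 163.3] heading 83.78 lean 34.71 roll 0.07 clock 27.82 F [-0.1 -0.5 -2.4] g 0.179 q [ 0.43  0.47 -0.5   1.88 -0.53  0.83  0.24]
```

To row units: 61.7 mm / 500 = 0.1234, 59.2 mm / 500 = 0.1184.

```bash
echo '[0.008, 0, 0.0056, 0, 0, 0, 0.0246, 0, 0.017, 0, 0, 0, 0.0412, 0, 0.0284, 0, 0, 0, 0.0576, 0, 0.0398, 0, 0, 0, 0.074, 0, 0.0512, 0, 0, 0, 0.0904, 0, 0.0626, 0, 0, 0, 0.1068, 0, 0.074, 0, 0, 0, 0.1184, 0, 0.082, 0, 0, 0, 0.1234, 0, 0.0854, 0, 0, 0, 0.1234, 0, 0.0854, 0, 0, 0]' | python3 jog.py; python3 calc.py
```

```text
clock: 29.08
position: [590.6, 181.1, 163.3]
eef_rot: [-1.988, -1.783, -0.622]
force: [0.2, -1.1, -2.7]
grip_width: 0.183
finger_force: 30.0
now [590.6 181.1 163.3] heading 83.74 lean 34.7 roll 0.07 clock 29.07 F [ 0.2 -1.1 -2.7] g 0.183 q [ 0.31  0.48 -0.51  1.88 -0.53  0.76  0.14]
```

To row units: 6.6 mm / 500 = 0.0132, 4.9 mm / 500 = 0.0098.

```bash
echo '[0.0032, 0, 0.0022, 0, 0, 0, 0.0066, 0, 0.0046, 0, 0, 0, 0.0098, 0, 0.0068, 0, 0, 0, 0.0132, 0, 0.0092, 0, 0, 0, 0.0132, 0, 0.0092, 0, 0, 0]' | python3 jog.py; echo '[0.0016, 0, 0.0012, 0, 0, 0, 0.0032, 0, 0.0022, 0, 0, 0, 0.0032, 0, 0.0022, 0, 0, 0]' | python3 jog.py;python3 calc.py
```

```text
clock: 29.7
position: [591.4, 189.4, 163.4]
eef_rot: [-1.987, -1.783, -0.622]
force: [0.6, 1.0, -3.1]
grip_width: 0.181
finger_force: 30.0
clock: 30.08
position: [591.7, 191.1, 163.4]
eef_rot: [-1.988, -1.782, -0.622]
force: [0.2, 0.2, -3.5]
grip_width: 0.178
finger_force: 30.0
now [591.7 191.1 163.4] heading 83.74 lean 34.71 roll 0.07 clock 30.07 F [ 0.2  0.2 -3.5] g 0.178 q [ 0.3   0.48 -0.51  1.87 -0.53  0.75  0.12]
```

To row units: 1.6 mm / 500 = 0.0032, 1.1 mm / 500 = 0.0022.

```bash
echo '[0.0016, 0, 0.0012, 0, 0, 0, 0.0032, 0, 0.0022, 0, 0, 0, 0.0032, 0, 0.0022, 0, 0, 0]' | python3 jog.py;echo '[0.0016, 0, 0.0012, 0, 0, 0, 0.0032, 0, 0.0022, 0, 0, 0, 0.0032, 0, 0.0022, 0, 0, 0]' | python3 jog.py; python3 calc.py
```

```text
clock: 30.45
position: [591.9, 193.0, 163.4]
eef_rot: [-1.988, -1.782, -0.622]
force: [-0.1, -0.5, -2.8]
grip_width: 0.18
finger_force: 30.0
clock: 30.82
position: [592.1, 195.0, 163.4]
eef_rot: [-1.988, -1.783, -0.622]
force: [0.8, 0.3, -3.4]
grip_width: 0.186
finger_force: 30.0
now [592.1 195.  163.4] heading 83.75 lean 34.71 roll 0.07 clock 30.82 F [ 0.8  0.3 -3.4] g 0.186 q [ 0.29  0.48 -0.51  1.87 -0.53  0.74  0.11]
```

```bash
for i in 1 2; do :; done; echo '[0.0016, 0, 0.0012, 0, 0, 0, 0.0024, 0, 0.0018, 0, 0, 0, 0.0024, 0, 0.0018, 0, 0, 0]' | python3 jog.py;echo '[0.0016, 0, 0.0012, 0, 0, 0, 0.0024, 0, 0.0018, 0, 0, 0, 0.0024, 0, 0.0018, 0, 0, 0]' | python3 jog.py; python3 calc.py
```

```text
clock: 31.2
position: [592.3, 195.2, 162.9]
eef_rot: [-1.989, -1.782, -0.621]
force: [-2.5, -5.1, -2.2]
grip_width: 0.181
finger_force: 30.0
clock: 31.58
position: [592.3, 195.2, 162.5]
eef_rot: [-1.991, -1.782, -0.62]
force: [-3.2, -9.7, 0.8]
grip_width: 0.18
finger_force: 30.0
now [592.3 195.2 162.5] heading 83.66 lean 34.55 roll 0.03 clock 31.57 F [-3.2 -9.7  0.8] g 0.18 q [ 0.29  0.48 -0.51  1.87 -0.53  0.74  0.11]
```

Forward force rises to 10 N with y stalled at 195.2, so the tray is against the rear stop. I lower it onto the floor while still held.

To row units: 0.8 mm / 500 = 0.0016, -0.6 mm / 500 = -0.0012.

```bash
echo '[-0.0006, 0, 0.0008, 0, 0, 0, -0.0012, 0, 0.0016, 0, 0, 0, -0.0012, 0, 0.0016, 0, 0, 0]' | python3 jog.py;python3 calc.py; python3 chk.py
```

```text
clock: 31.95
position: [592.4, 195.2, 162.5]
eef_rot: [-1.991, -1.782, -0.62]
force: [-5.7, -11.0, 6.1]
grip_width: 0.184
finger_force: 30.0
now [592.4 195.2 162.5] heading 83.67 lean 34.59 roll 0.03 clock 31.95 F [ -5.7 -11.    6.1] g 0.184 q [ 0.29  0.48 -0.51  1.87 -0.53  0.74  0.11]
n 386 z off 1.3 pitch deg(+ nose up) -0.05 roll 0.2 cost 506.1 x [-75.3  60.6] y [-41.6  41.6]
n 88 z off 3.34 pitch deg(+ nose up) 1.46 roll 0.42 cost 117.1 x [-77.  -59.7] y [-40.4  40.9]
```

To row units: -190 mm / 500 = -0.38, -170 mm / 500 = -0.34.

```bash
echo '[0, 0, 0, 0, 0, 0, 0, 0, 0, 0, 0, 0, 0, 0, 0, 0, 0, 0, 0, 0, 0, 0, 0, 0]' | python3 jog.py 0.45; python3 calc.py; echo '[0, 0, -0.016, 0, 0, 0, 0, 0, -0.05, 0, 0, 0, 0, 0, -0.1, 0, 0, 0, 0, 0, -0.16, 0, 0, 0, 0, 0, -0.23, 0, 0, 0, 0, 0, -0.3, 0, 0, 0, 0, 0, -0.3, 0, 0, 0, -0.06, 0, -0.34, 0, 0, 0, -0.12, 0, -0.38, 0, 0, 0, -0.12, 0, -0.38, 0, 0, 0, -0.12, 0, -0.38, 0, 0, 0]' | python3 jog.py; python3 calc.py; python3 - <<'E'
from h import *; from workcell import ctrl, eyes, readout
d=np.array([.1097,.994]);e=np.array([-d[1],d[0]]);o=np.array([602,289.])
ims=[]
for n in("scene","top"):
    c=eyes.capture(n);W=cloud(c);np.savez(n+"9.npz",**c)
    for b in blobs(c,"orange",20):
        k=b&(abs(W[...,2]-190)<9)
        if k.sum()>15: r=rect(ray(c,np.argwhere(k)[:,::-1],190)[:,:2]); print(n,r,"s/lat",((r[:2]-o)@d).round(1),((r[:2]-o)@e).round(1))
    cr=c["image"][90:240,240:440] if n=="scene" else c["image"][100:250,150:350]
    cr=c["image"][90:330,100:440] if n=="scene" else cr
    ims.append(cr[...,::-1])
cv2.imwrite("pics/fin.png",cv2.resize(ims[0],None,fx=2.3,fy=2.3,interpolation=cv2.INTER_CUBIC))
E
```

```text
clock: 32.55
position: [592.5, 198.4, 162.4]
eef_rot: [-1.987, -1.783, -0.623]
force: [-0.1, 0.7, -0.6]
grip_width: 0.435
finger_force: 0.0
now [592.5 198.4 162.4] heading 83.76 lean 34.74 roll 0.08 clock 32.55 F [-0.1  0.7 -0.6] g 0.435 q [ 0.28  0.49 -0.52  1.87 -0.53  0.74  0.11]
clock: 33.92
position: [574.7, 42.3, 284.0]
eef_rot: [-1.986, -1.782, -0.622]
force: [0.6, 1.2, -0.1]
grip_width: 0.451
finger_force: 0.0
now [574.7  42.3 284. ] heading 83.8 lean 34.76 roll 0.01 clock 33.92 F [ 0.6  1.2 -0.1] g 0.451 q [ 0.52  0.33 -0.45  1.76 -0.52  1.13  0.22]
scene [591.6 175.2  59.6  16.9  83. ] s/lat -114.3 -2.1
top [590.7 177.7  54.4  15.9  88.3] s/lat -111.9 -1.0
```

View pics/fin.png

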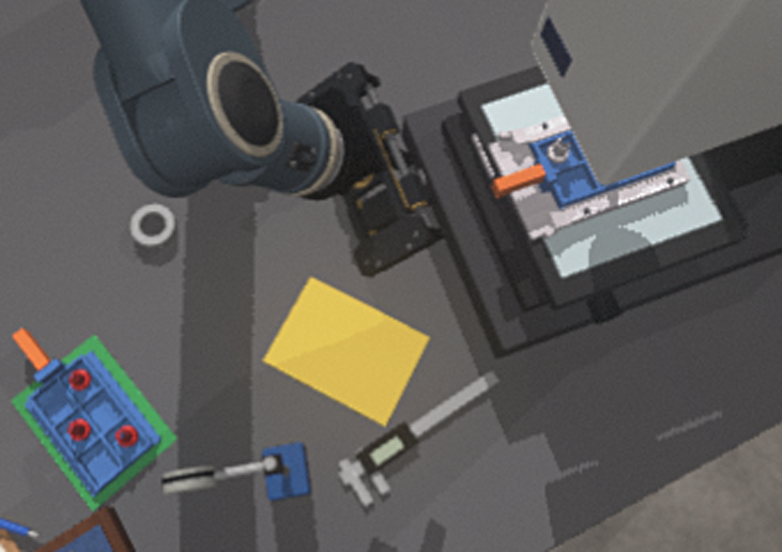

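The measured tray is on the green mat around (95,420) with its three red parts standing. The silver tray is home in the nest with its grip at (520,181), and the indicator, caliper and ring are undisturbed. The arm is clear, so I hand in.

```bash
python3 -c "from workcell import ctrl, eyes, readout; print(ctrl.hand_in())"
```

```text
the job is handed in; nothing more can be done
None
```

I changed the trays and handed the job in at about 34 s: the measured tray is on the green mat, square and within about 2 mm of centre, and the waiting tray is home against the rear stop. In the last picture the red parts and the one visible silver part stood upright; the head hides the other two silver parts and the arm hid the bottle. The hand-in returned no verdict.

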